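# Run a hose fitting home, one flat past snug

### The arm

A 7-joint arm with a two-finger parallel gripper is mounted at the origin on a cart in front of the work surface, level with it; the furniture and walls round the work are solid. World frame = base frame: x ahead of the robot, y to its left, z up, the work surface at z = 0. Lengths are in m, angles in rad, forces in N, time in s.
With the tool pointing down it reaches from about 0.425 to 0.925 m from the base axis. Payload 6.8 kg.
Tool frame: the origin (TCP) lies on the centre line of the jaws, within the pads' length; the fingertips stand 17 mm ahead of it and the grasp point (between the pads) lies 2 mm behind it; z points along the fingers, x is the direction in which the jaws open and shut, and the axes are right-handed (so a half turn about z gives the same grasp; the last joint's range is limited). The gripper opens to 85 mm and grips with 20 to 120 N. Pads are 22 mm wide; open, the fingers measure 114 mm over their backs; the gripper's body (76 mm by 85 mm) begins 54 mm behind the grasp point. The pads swing forward as they close: fully open they stand 13 mm farther back than shut.
Start: joints at [1.206, 0.477, 0.022, 1.555, -0.011, 1.109, -0.083], TCP at [0.171, -0.653, 0.227] pointing down, gripper open.
Joint ranges: [-2.96, 2.96], [-0.34, 2.1], [-1.41, 1.46], [0.24, 2.44], [-1.37, 4.51], [0.17, 1.92], [-2.96, 2.96]. Speed limits (rad/s): [2.39, 2.39, 3.14, 3.14, 3.14, 3.14, 3.14].

### API

Orientations are given as a unit quaternion [w, x, y, z].
In Python, from station import status, read_camera, camera_model, bot gives the robot as it stands.
- The arm moves only by the tool arm_command, never from a script. Its argument "series" is a list of rows, each a list of 3 entries, a list of its own where there are three numbers: the finger opening in mm, from 0 to 85.4, then the shift along the tool's x, y, z in mm, then the turn about the tool's z in rad. In form: [[gripper, [dx, dy, dz], roll], ...]. A call has 1 to 8 rows; each row is the pose to reach, as a shift and turn from the pose commanded when the call began, along the tool's axes at that moment; what a row does not reach only later rows make up. A row lasts 1/8 s, in which the tool goes at most 62.5 mm and 10.7 degrees, less where a joint would pass 70% of its speed; a pose out of reach is approached as far as the arm can. A call with a gripper value outside its range is refused whole. The fingers move at their own pace and stop on an object; "squeeze" is the grip in N (left out, the last holds). Time passes only in rows, so rows that repeat a pose let the fingers close. It gives the time, the measured TCP pose, the force and the opening at its end, in the units of the state.
- status.get_obs(): the state, without advancing time (a new reading comes with each control period).
- read_camera(name): name is "scene" or "side" or "wrist"; returns the picture (384x512x3 uint8, blue, green, red); there is no depth.
- camera_model(name): a dict with "fov_y" (degrees; the focal length in pixels is half the picture's height over the tangent of half this angle, whatever the lens; pixels are square), "cx", "cy" (the principal point, pixels), "R" (3x3) and "t" (3): a world point X has camera coordinates R X + t. Camera axes: x right, y down, z forward; pixel columns grow to the right and rows downward; lengths in m; the calibration is good to about 2 mm. The wrist camera is an equidistant fisheye: a pixel r from the principal point sees the ray r / f radians off the axis. A picture is of the moment at which its call begins: read the wrist's pose just before it. camera_model takes no time and is no camera call; for the wrist camera it gives the pose at the moment of the call.
- bot.hand_in(): hands the job in, once; it reports no verdict.
The state is a dict: "t": time; "q": joint angles; "joint_vel": joint speeds; "joint_torque": joint torques, N m; "eef_pos": TCP position; "tool_rot": TCP orientation; "contact_force": force on the tool from outside, world axes, zero at the start; "torque": the same for the moment, N m; "gripper_width": opening from 0.0 (shut) to 1.0 (fully open).
Only numpy, scipy, OpenCV 4.12 (cv2) and the standard library are available. Lean on these libraries where they do the work, as an engineer would, in place of code of your own. Each camera call takes 0.05 s, during which the arm holds its last target.

### The job

The brass hose fitting in the middle port of the clamped manifold has been started by hand and is not yet down on its sealing washer. Lower the T-handle box spanner gently over its hexagon, run the fitting in clockwise until the turning resistance clearly rises as it meets the washer, then go one flat of the hexagon (a sixth of a turn) further and stop: the washer is ruined by more, and cannot be backed off. Do it with the spanner only, never touching the fitting with the gripper; then lift the spanner off and stand it upright on the bench again, leaving the other things where they are.

Things in the scene. Friction and masses are not known exactly. Their poses are not given: they have to be found in the camera images.
- fitting_hex (a point): Centre of the top face of the hexagon of the brass hose fitting in the manifold's middle port. Hexagon 27 mm across flats, 31 across corners, 13.5 mm high, on a 2 mm collar of 30 mm diameter. A barbed hose tail (17 mm diameter at most) stands 34.5 mm up from this face on the axis. z up along the screw axis, x to a corner of the hexagon.
- fitting: The same fitting; origin on its axis at the manifold's top face. Right-hand thread, 1.8 mm a turn: clockwise from above tightens. It turns easily (under 0.1 Nm) until it meets its washer 0.4 to 2.4 rad from the start (differs each time; the gap is under 0.7 mm); there the torque jumps by 0.3 Nm (held still) to 0.6 Nm (turning) and stays so. It stays where it is left; turning back does not undo the squeeze.
- seal_top (a point): Top of the bonded sealing washer (33 mm diameter, 2.5 mm thick) under the fitting, on the screw axis, z up. It does not move until the fitting meets it; then it sinks by 0.30 mm for each flat (60 degrees) that the fitting is turned further.
- manifold: Aluminium block 56 mm along x, 150 along y, held in a vise bolted to the bench; neither moves. Origin on the bench under the middle port; block top 72 mm up, vise jaws 58 mm. Finished ports 45 mm to either side along y: at -y a hexagon plug standing 14 mm above the block, at +y a barbed elbow standing 34 mm. The vise screw's cross bar reaches 140 mm out along -x, 45 mm high.
- spanner_hub (a point): Centre of the flat-sided steel hub of the loose T-handle box spanner. Hub 38 mm along x, 26 mm along y (grasp it across y from above), 32 mm high: 16 mm above and below this point. z up; x along the cross bar, 12 mm thick and 163 mm long over its ball ends, which passes through the hub at this height.
- t_spanner: The spanner, about 0.35 kg (varies by a quarter), standing upright on the bench on its socket end, 132 mm high, socket 42 mm and shaft 31 mm in diameter. Origin at the centre of the socket's mouth, axes as the hub's. Set over the fitting's hexagon it stands by itself when let go, with up to 8 degrees of play either way in turning.
- spanner_mouth (a point): Centre of the spanner's open lower end, 116 mm under the hub's centre, same axes. Hexagonal recess 28.5 mm across flats (flared to 32.5 in the last 3 mm), 11 mm deep, corners along x: goes over the fitting when its x is along the fitting's x or 60 degree multiples off, within 7 degrees. Its shoulder then rests on the hexagon, so the mouth stands 11 mm below the hexagon's top. The 25 mm bore above clears the hose tail.
- spare_fitting: A second fitting of the same kind, loose, standing on its thread on the bench, 62 mm high; leave it. Origin at the centre of its underside.
- valve_spring: Loose steel valve spring standing on end, 31 mm in diameter, 48 mm high; leave it. Origin at the centre of its underside.

How it is judged:
On the way, in this order (a step that is already met when the one before it is completed fails the run):
1. the spanner's socket is down over the fitting's hexagon (z of spanner_mouth in the frame of fitting_hex below -0.008 m and horizontal distance between spanner_mouth and fitting_hex below 0.004 m), for 0.2 s.
2. turned with the spanner, the fitting has met the washer and begun to squeeze it (distance of seal_top from where it was at the start of the episode above 4e-05 m and z of spanner_mouth in the frame of fitting_hex below -0.006 m), for 0.05 s.
At the end, for the whole second after the job is handed in: The washer has been squeezed by 0.225 to 0.375 mm, that is, the fitting has been turned 45 to 75 degrees past the point where it met the washer; the spanner stands upright (within 7 degrees) and still on the bench (distance of seal_top from where it was at the start of the episode between 0.000225 and 0.000375 m and height (world z) of spanner_mouth below 0.006 m and angle between spanner_hub's own z axis and vertical below 0.12 rad and linear speed of t_spanner below 0.02 m/s); the robot touches nothing.
It fails at once if the gripper or arm touches the fitting (contact force between any of the fingers, the arm and fitting above 1 N).
It fails at once if the spanner is pressed with more than 40 N on top of the fitting or on the manifold, its socket not over the hexagon (z of spanner_mouth in the frame of fitting_hex above -0.002 m and contact force between t_spanner and manifold above 40 N).
It fails at once if a bystander (spare fitting, valve spring) is moved by more than 30 mm (distance of any of spare_fitting, valve_spring from where it was at the start of the episode above 0.03 m).
It also fails if it takes over 72 s, if anything falls off the work surface, if the arm or the gripper's body presses on something with over 40 N, if the wrist force passes 120 N, or if a joint passes its speed limit or range.

## Working session

There is one attempt and no reset: what is moved stays moved. The work goes in short steps, Python scripts to look and compute and a tool call to move; the robot and the scene stay as the last step left them, time stands still between calls to the robot, and variables do not carry over. Pictures are saved under pics/ and viewed, and the job is handed in when it is done.

Besides the shell and the picture viewer there is one more tool, called after ">>>" as name([rows], argument=value, ...), one row to a line, values as JSON. arm_command: Moves the arm, as the interface text tells. Its arguments: {"type":"object","properties":{"series":{"type":"array"},"squeeze":{"type":"number"}},"required":["series"]}

```bash
mkdir -p pics; ls; python3 - <<'E'
from station import status, read_camera, camera_model, bot
import cv2
print(status.get_obs())
for n in ["scene","side","wrist"]:
    m=camera_model(n); print(n,m)
    cv2.imwrite(f"pics/{n}0.png",read_camera(n))
E
```

```text
pics
{'t': 0.0, 'q': array([ 1.20591201,  0.47778632,  0.02233057,  1.55646296, -0.01151798,
        1.10926302, -0.08312321]), 'joint_vel': array([ 0.00093352, -0.00033886, -0.00097729, -0.00077228, -0.00031711,
        0.00018133,  0.00029028]), 'joint_torque': array([-9.92884998e-04, -5.96445894e+01,  1.60778783e+00, -2.81196249e+01,
        1.24112071e-02,  9.38688027e-03,  3.48949072e-06]), 'eef_pos': array([ 0.17127566, -0.65229305,  0.2256299 ]), 'tool_rot': array([-5.01570277e-04,  7.91823546e-01, -6.10749269e-01, -7.42380464e-04]), 'contact_force': array([-5.92420188e-01, -2.58475480e-04,  6.05694792e-01]), 'torque': array([ 0.04356984,  0.01104478, -0.00682273]), 'gripper_width': 1.0008849662756498}
scene {'fov_y': 49.616644661217734, 'cx': 256.8532822569126, 'cy': 188.93905690420087, 'R': array([[-0.58041158, -0.81430608, -0.0052914 ],
       [-0.60419546,  0.43498969, -0.66763149],
       [ 0.54595809, -0.38430401, -0.7444731 ]]), 't': array([0.22493074, 0.48435844, 0.58736019])}
side {'fov_y': 51.5793970695788, 'cx': 255.93644438565437, 'cy': 192.31398566439447, 'R': array([[ 0.44626039, -0.89478891, -0.01429955],
       [-0.53390462, -0.25338405, -0.80668605],
       [ 0.71819045,  0.36762663, -0.5908072 ]]), 't': array([-0.38376742,  0.33942022,  0.7385377 ])}
wrist {'fov_y': 65.70646984690485, 'cx': 254.32878180367626, 'cy': 186.4663578495723, 'R': array([[ 0.2540776 , -0.96718282, -0.00140296],
       [-0.93249123, -0.24534868,  0.26507381],
       [-0.25671905, -0.06604107, -0.9642271 ]]), 't': array([-0.67430768, -0.03524719,  0.37872911])}
```

View pics/scene0.png

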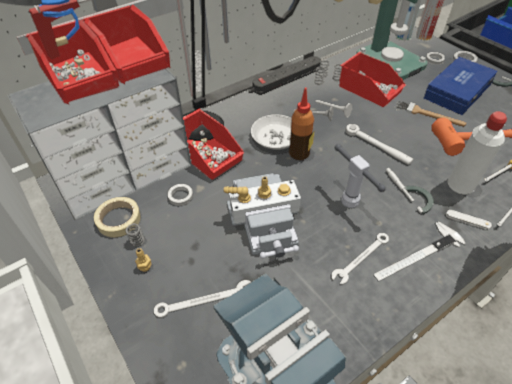

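View pics/side0.png

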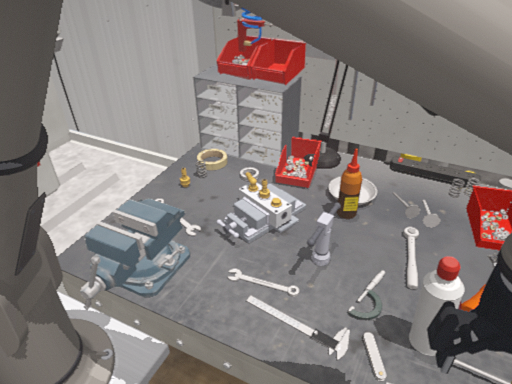

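View pics/wrist0.png

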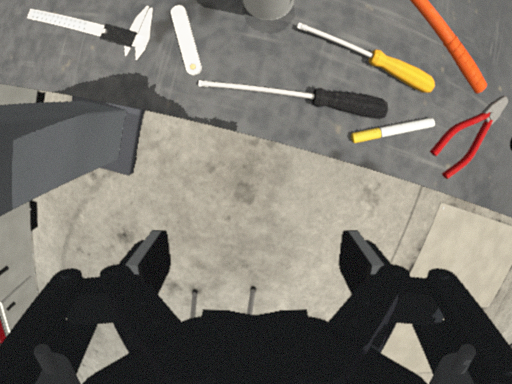

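```bash
python3 - <<'E'
import cv2
a=cv2.imread('pics/scene0.png')[130:280,200:400]
cv2.imwrite('pics/sc_crop.png',cv2.resize(a,None,fx=4,fy=4,interpolation=cv2.INTER_CUBIC))
a=cv2.imread('pics/side0.png')[150:300,200:400]
cv2.imwrite('pics/sd_crop.png',cv2.resize(a,None,fx=4,fy=4,interpolation=cv2.INTER_CUBIC))
E
```

```text
(no output)
```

View pics/sc_crop.png

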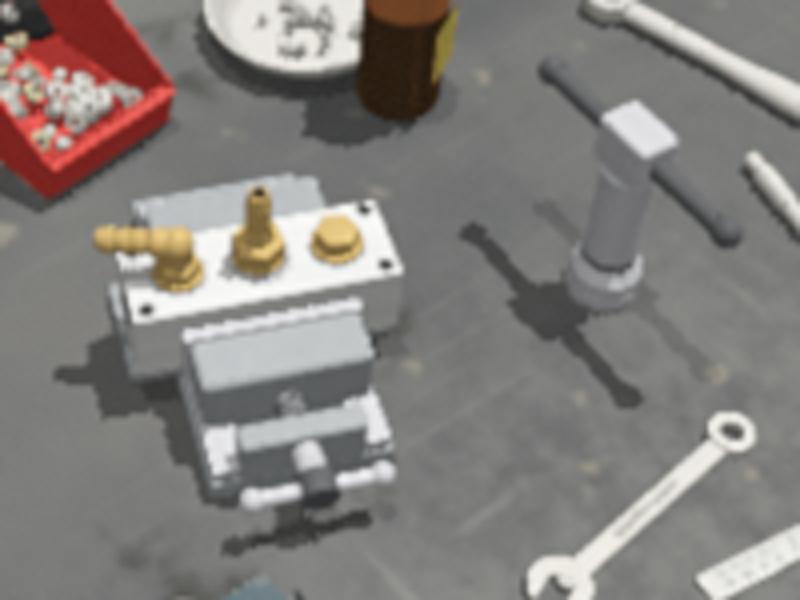

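View pics/sd_crop.png

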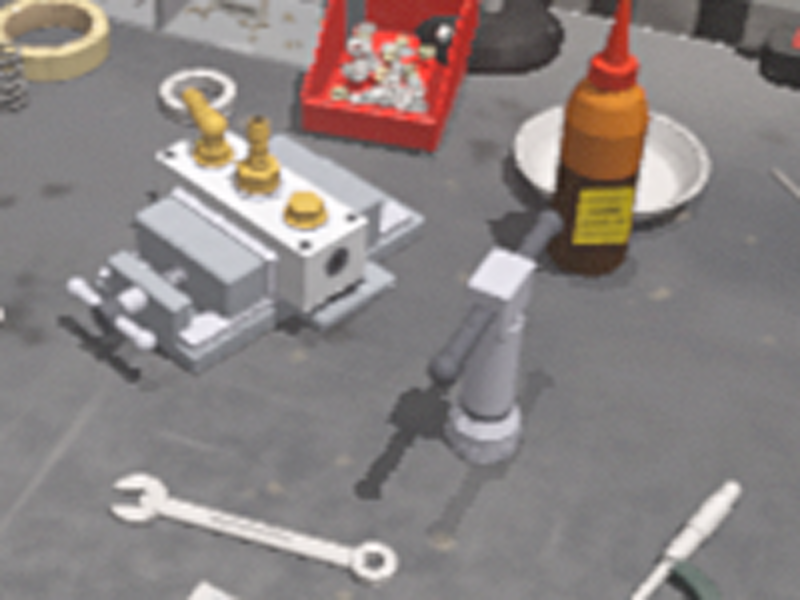

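```bash
cat > h.py <<'E'
import numpy as np, cv2
from station import status, read_camera, camera_model, bot
def ray(n,px,m=None):
    m=m or camera_model(n); R=np.array(m['R']);t=np.array(m['t'])
    f=192/np.tan(np.radians(m['fov_y']/2)); d=np.array([(px[0]-m['cx'])/f,(px[1]-m['cy'])/f])
    if n=='wrist':
        r=np.linalg.norm(d); v=np.array([*(d/r*np.sin(r)),np.cos(r)])
    else: v=np.array([*d,1.])
    v/=np.linalg.norm(v); return -R.T@t, R.T@v
def proj(n,X,m=None):
    m=m or camera_model(n); f=192/np.tan(np.radians(m['fov_y']/2))
    p=np.array(m['R'])@np.array(X)+np.array(m['t'])
    if n=='wrist':
        r=np.hypot(p[0],p[1]); th=np.arctan2(r,p[2]); d=p[:2]/r*th
    else: d=p[:2]/p[2]
    return d*f+[m['cx'],m['cy']]
def tri(rays):
    A=np.zeros((3,3));b=np.zeros(3)
    for c,v in rays:
        P=np.eye(3)-np.outer(v,v);A+=P;b+=P@c
    X=np.linalg.solve(A,b); return X,[np.linalg.norm((np.eye(3)-np.outer(v,v))@(X-c)) for c,v in rays]
def onz(n,px,z,m=None):
    c,v=ray(n,px,m); return c+v*(z-c[2])/v[2]
E
python3 - <<'E'
from h import *
S=lambda x,y:(200+x/4-.375,130+y/4-.375); D=lambda x,y:(200+x/4-.375,150+y/4-.375)
for nm,s,d in [('hubtop',(639,131),(503,274)),('barfar',(552,69),(545,228)),('barnear',(731,230),(441,368)),('tailtop',(259,192),(259,121)),('plug top',(338,230),(307,202)),('hex top',(259,241),(259,176))]:
    X,e=tri([ray('scene',S(*s)),ray('side',D(*d))]); print(nm,X.round(4),np.round(e,4))
for nm,p in [('c1',(364-200,209-130))]: pass
# block corners z=.072
for p in [(372,204),(402,268),(130,320)]: print(onz('scene',S(*p),.072).round(4))
for p in [(160,155),(200,137),(366,222),(281,253)]: print('side',onz('side',D(*p),.072).round(4))
for p in [(634,100),(678,143),(649,163),(598,122)]: print('hub',onz('scene',S(*p),.132).round(4))
E
```

```text
hubtop [ 0.501  -0.3549  0.1282] [0.0006 0.0006]
barfar [ 0.5721 -0.36    0.1148] [0.0019 0.0019]
barnear [ 0.4244 -0.3477  0.1197] [0.0006 0.0006]
tailtop [ 0.5871 -0.1627  0.1235] [0.0004 0.0004]
plug top [ 0.5702 -0.2046  0.0825] [0.0002 0.0002]
hex top [ 0.5873 -0.1636  0.0812] [0.0021 0.0021]
[ 0.5816 -0.2385  0.072 ]
[ 0.5345 -0.2218  0.072 ]
[ 0.5909 -0.0806  0.072 ]
side [ 0.5883 -0.0868  0.072 ]
side [ 0.6191 -0.1017  0.072 ]
side [ 0.58   -0.2421  0.072 ]
side [ 0.5278 -0.206   0.072 ]
hub [ 0.5169 -0.3661  0.132 ]
hub [ 0.4791 -0.3614  0.132 ]
hub [ 0.4775 -0.3381  0.132 ]
hub [ 0.5159 -0.338   0.132 ]
```

```bash
python3 - <<'E'
from h import *
for nm,s,d in [('redcap',(495,120),(449,267)),('orange tip',(304,92),(355,153)),('bottle base',(299,155),(348,214))]:
    X,e=tri([ray('scene',s),ray('side',d)]); print(nm,X.round(3),np.round(e,4))
o=status.get_obs()
from scipy.spatial.transform import Rotation as Ro
w,x,y,z=o['tool_rot'];T=Ro.from_quat([x,y,z,w]).as_matrix(); m=camera_model('wrist')
C=-np.array(m['R']).T@m['t']; print('cam in tool',T.T@(C-o['eef_pos'])); print('camR in tool (rows cam axes)\n',np.array(m['R'])@T); print(T)
E
```

```text
redcap [ 0.375 -0.605  0.208] [0. 0.]
orange tip [ 0.702 -0.36   0.192] [0.0007 0.0007]
bottle base [ 0.704 -0.365 -0.009] [0.0025 0.0025]
cam in tool [ 1.33558411e-04 -6.64461407e-02 -1.47868941e-01]
camR in tool (rows cam axes)
 [[ 9.99999959e-01 -2.89966755e-05 -2.83779709e-04]
 [-4.72296398e-05  9.64259701e-01 -2.64958914e-01]
 [ 2.81320265e-04  2.64958917e-01  9.64259661e-01]]
[[ 2.54043921e-01 -9.67192573e-01 -4.62147766e-04]
 [-9.67191611e-01 -2.54044322e-01  1.36743058e-03]
 [-1.43997472e-03  9.95980145e-05 -9.99998958e-01]]
```

>>> arm_command([
  [85,[0,0,-60],0],
  [85,[0,0,-100],-0.15],
  [85,[-40,-80,-100],-0.33],
  [85,[-70,-140,-100],-0.5],
  [85,[-100,-195,-100],-0.68],
  [85,[-130,-250,-100],-0.86],
  [85,[-160,-310,-100],-1.04],
  [85,[-180,-350,-100],-1.2],
])

```text
t: 1.15
eef_pos: [0.4514, -0.4007, 0.3266]
tool_rot: [0.0, 0.999, -0.054, -0.0]
contact_force: [0.7, -1.6, -0.1]
gripper_width: 0.991
```

```bash
cat >> h.py <<'E'
from scipy.spatial.transform import Rotation as Ro
def tool():
    o=status.get_obs(); w,x,y,z=o['tool_rot']; return o,Ro.from_quat([x,y,z,w]).as_matrix()
def delta(target,yaw=None):
    o,T=tool(); d=T.T@(np.array(target)-o['eef_pos'])*1000
    cy=np.arctan2(T[1,0],T[0,0]); r=None
    if yaw is not None: r=-((yaw-cy+np.pi)%(2*np.pi)-np.pi)
    return d.round(1),r,np.degrees(cy)
E
python3 - <<'E'
from h import *
o,T=tool(); print(o['q'],o['eef_pos'],o['t']); print(delta((0.500,-0.3535,0.30),np.radians(85.2)))
E
```

```text
[ 0.88456815  0.30601377 -0.33618767  1.5884339   0.10462471  1.26492116
  0.422554  ] [ 0.45138512 -0.40069198  0.32656135] 1.15
(array([ 43.2, -52.2,  26.5]), np.float64(-1.5957736500610409), np.float64(-6.231095206684011))
```

>>> arm_command([
  [85,[10,-12,26],-0.18],
  [85,[25,-32,26],-0.36],
  [85,[43,-52,26],-0.54],
  [85,[43,-52,26],-0.72],
  [85,[43,-52,26],-0.9],
  [85,[43,-52,26],-1.08],
  [85,[43,-52,26],-1.26],
  [85,[43,-52,26],-1.44],
])

```text
t: 2.15
eef_pos: [0.4987, -0.3554, 0.3003]
tool_rot: [-0.0, 0.786, 0.618, -0.0]
contact_force: [1.0, -0.1, -0.7]
gripper_width: 0.995
```

>>> arm_command([
  [85,[0,0,0],-0.15],
  [85,[0,0,0],-0.15],
  [85,[0,0,0],-0.15],
])

```text
t: 2.52
eef_pos: [0.4988, -0.3555, 0.3004]
tool_rot: [-0.0, 0.741, 0.672, -0.0]
contact_force: [-0.0, -0.4, -0.8]
gripper_width: 0.996
```

```bash
python3 - <<'E'
from h import *
o,T=tool(); print(o['q'],o['eef_pos'],o['t']); print(delta((0.500,-0.3535,0.30),np.radians(85.2)))
im=read_camera('wrist'); cv2.imwrite('pics/w1.png',im)
E
```

```text
[ 0.99619175  0.38500396 -0.6383893   1.58801842  0.23818866  1.24794541
  1.78972669] [ 0.4988448  -0.35549781  0.30044134] 2.525
(array([2.1, 1. , 0.4]), np.float64(-0.014105855501605369), np.float64(84.39179401333661))
```

View pics/w1.png

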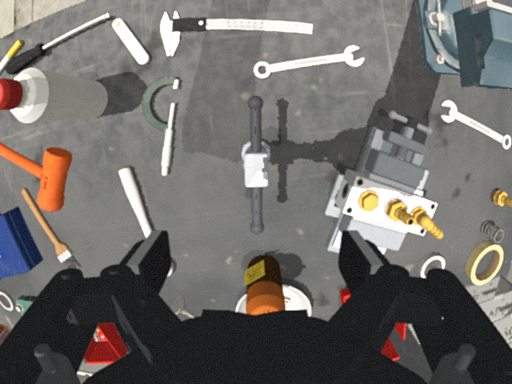

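```bash
python3 - <<'E'
import cv2
a=cv2.imread('pics/w1.png')
cv2.imwrite('pics/w1a.png',cv2.resize(a[90:240,200:310],None,fx=4,fy=4,interpolation=cv2.INTER_CUBIC))
cv2.imwrite('pics/w1b.png',cv2.resize(a[160:260,325:455],None,fx=6,fy=6,interpolation=cv2.INTER_CUBIC))
E
```

```text
(no output)
```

View pics/w1a.png

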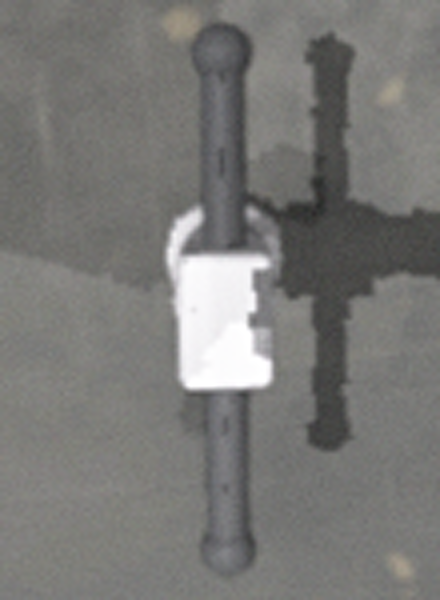

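View pics/w1b.png

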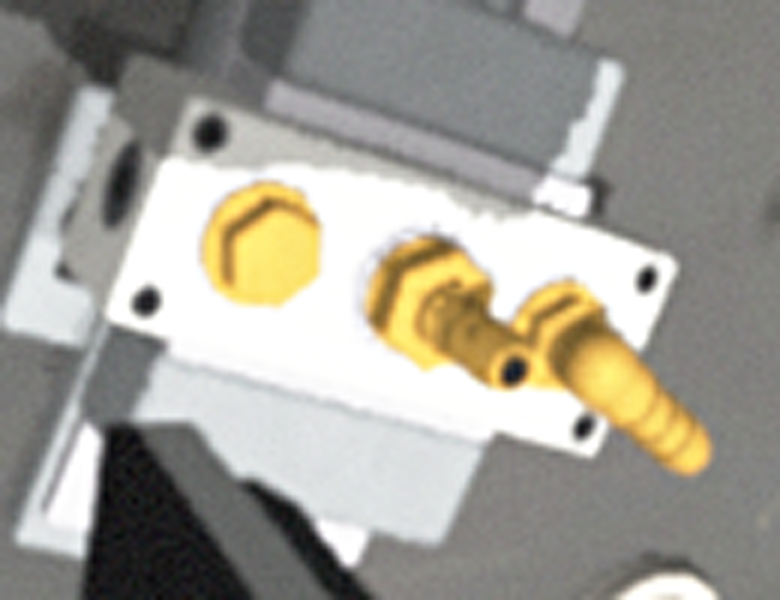

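```bash
python3 - <<'E'
from h import *
A=onz('wrist',(254.9,101.7),.116);B=onz('wrist',(256.9,227.2),.116);H=onz('wrist',(255.9,170.2),.132)
print(A,B,(A+B)/2,H,np.linalg.norm(A-B),np.degrees(np.arctan2(*(B-A)[1::-1])))
print(onz('wrist',(410.3,221.6),.124),'tailtop')
E
```

```text
[ 0.42608933 -0.34811731  0.116     ] [ 0.57379351 -0.36001476  0.116     ] [ 0.49994142 -0.35406603  0.116     ] [ 0.50005184 -0.3542374   0.132     ] 0.14818256925186407 -4.605186111398142
[ 0.58719468 -0.16053577  0.124     ] tailtop
```

```bash
python3 - <<'E'
from h import *
print(delta((0.650,-0.1645,0.20),np.radians(85.4)))
E
```

```text
(array([204.8, 131.9, 100.4]), np.float64(-0.016965871416649847), np.float64(84.42792717206434))
```

>>> arm_command([
  [85,[50,32,0],-0.017],
  [85,[100,64,0],-0.017],
  [85,[150,96,20],-0.017],
  [85,[190,122,60],-0.017],
  [85,[205,132,100],-0.017],
  [85,[205,132,100],-0.017],
  [85,[205,132,100],-0.017],
])

```text
t: 3.45
eef_pos: [0.6501, -0.1652, 0.202]
tool_rot: [0.001, 0.735, 0.678, 0.0]
contact_force: [0.8, 0.1, 0.4]
gripper_width: 0.995
```

```bash
python3 - <<'E'
from h import *
o,T=tool(); print(o['q'],o['eef_pos'],o['t']); m=camera_model('wrist')
im=read_camera('wrist'); cv2.imwrite('pics/w2.png',im); import pickle; pickle.dump(m,open('m2.pkl','wb'))
c=proj('wrist',(0.587,-0.162,0.09),m); print(c)
x,y=int(c[0]),int(c[1]); x0,y0=x-50,y-37; print(x0,y0)
cv2.imwrite('pics/w2a.png',cv2.resize(im[max(y0,0):y0+75,x0:x0+100],None,fx=8,fy=8,interpolation=cv2.INTER_CUBIC))
E
```

```text
[ 0.59893466  0.5728243  -0.64981868  1.55692424  0.37106383  1.13648968
  1.35969819] [ 0.6500771  -0.1652106   0.20199733] 3.45
[252.74159009 111.52330075]
202 74
```

View pics/w2a.png

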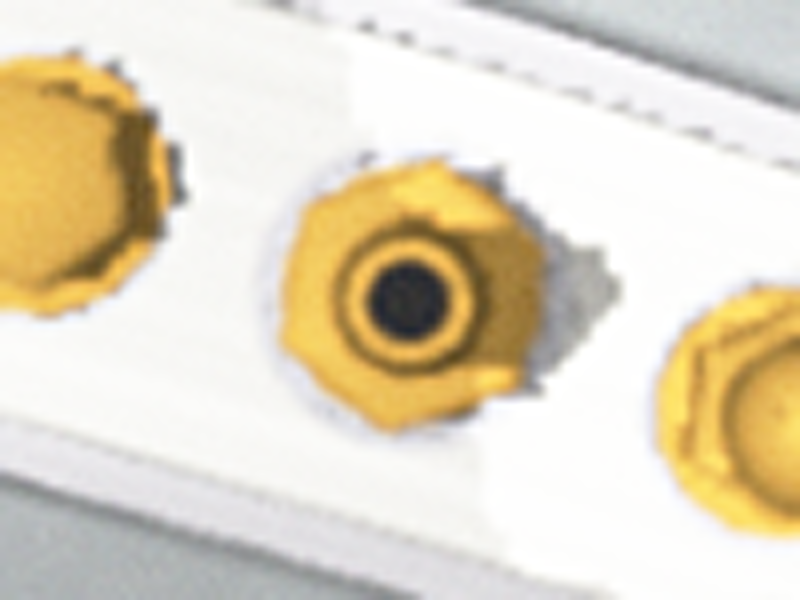

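View pics/w2.png

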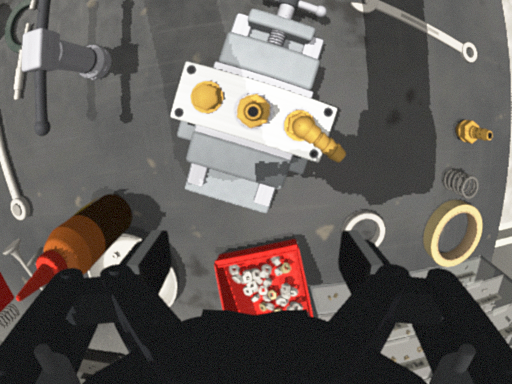

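```bash
python3 - <<'E'
from h import *
import pickle; m=pickle.load(open('m2.pkl','rb'))
w=lambda x,y,z: onz('wrist',(202+x/8-.44,74+y/8-.44),z,m)
P=np.array([w(*p,.0893) for p in [(437,160),(310,205),(282,345),(392,432),(522,388),(545,235)]])
c=P.mean(0);print(c, np.linalg.norm(P-c,axis=1)); a=np.degrees(np.arctan2(*(P-c).T[1::-1]));print(a,a%60)
print('tail',w(408,300,.1238)); print('cam',-np.array(m['R']).T@m['t'])
E
```

```text
[ 0.58598416 -0.16135927  0.0893    ] [0.01486531 0.01495395 0.01544392 0.01535345 0.01556467 0.01553163]
[ 166.07842089 -135.46660832  -73.58468755  -13.84818359   44.06760421
  110.21422058] [46.07842089 44.53339168 46.41531245 46.15181641 44.06760421 50.21422058]
tail [ 0.58607717 -0.16184219  0.1238    ]
cam [ 0.58269057 -0.1599585   0.34974883]
```

```bash
python3 - <<'E'
from h import *
print(delta((0.500,-0.354,0.20),np.radians(85.4)))
E
```

```text
(array([-199.9, -134.7,    2.5]), np.float64(-0.00022620778353221738), np.float64(85.38703924871061))
```

>>> arm_command([
  [85,[-50,-34,0],0],
  [85,[-100,-68,0],0],
  [85,[-150,-101,0],0],
  [85,[-185,-125,2],0],
  [85,[-200,-135,2],0],
  [85,[-200,-135,2],0],
  [85,[-200,-135,2],0],
])

```text
t: 4.38
eef_pos: [0.5013, -0.351, 0.1995]
tool_rot: [0.001, 0.733, 0.68, 0.001]
contact_force: [0.0, 0.7, -0.5]
gripper_width: 0.994
```

```bash
python3 - <<'E'
from h import *
print(delta((0.500,-0.354,0.121),np.radians(85.4)))
E
```

```text
(array([-3.1, -1.2, 78.5]), np.float64(0.004879498166515894), np.float64(85.67957465108319))
```

>>> arm_command([
  [85,[-3,-1,20],0.005],
  [85,[-3,-1,40],0.005],
  [85,[-3,-1,60],0.005],
  [85,[-3,-1,72],0.005],
  [85,[-3,-1,79],0.005],
  [85,[-3,-1,79],0.005],
  [85,[-3,-1,79],0.005],
])

```text
t: 5.25
eef_pos: [0.4989, -0.3559, 0.1203]
tool_rot: [0.001, 0.736, 0.677, 0.0]
contact_force: [0.1, 0.6, 0.3]
gripper_width: 0.996
```

```bash
python3 - <<'E'
from h import *
o,T=tool();print(o['torque'],delta((0.500,-0.354,0.121),np.radians(85.4)))
cv2.imwrite('pics/w3.png',read_camera('wrist'))
E
```

```text
[-0.03248381 -0.05653874  0.0007085 ] (array([ 2. ,  0.9, -0.7]), np.float64(-0.0025913101789711845), np.float64(85.25152886333566))
```

View pics/w3.png

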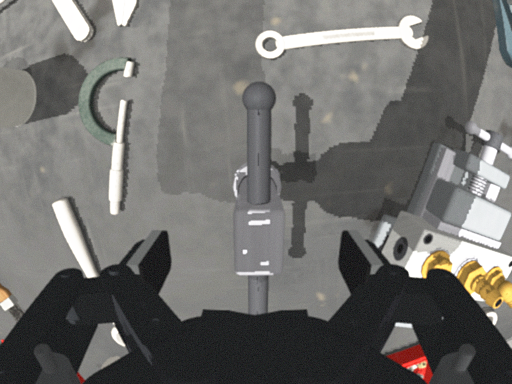

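>>> arm_command([
  [85,[2,1,-1],0],
  [60,[2,1,-1],0],
  [40,[2,1,-1],0],
  [30,[2,1,-1],0],
  [20,[2,1,-1],0],
  [20,[2,1,-1],0],
  [20,[2,1,-1],0],
  [20,[2,1,-1],0],
], squeeze=80)

```text
t: 6.3
eef_pos: [0.4999, -0.3539, 0.1209]
tool_rot: [0.0, 0.736, 0.677, 0.0]
contact_force: [-0.7, -0.5, 5.3]
gripper_width: 0.273
```

>>> arm_command([
  [20,[0,0,0],0],
  [20,[0,0,0],0],
  [20,[0,0,0],0],
  [20,[0,0,0],0],
])

```text
t: 6.8
eef_pos: [0.4999, -0.3539, 0.1209]
tool_rot: [0.0, 0.736, 0.677, 0.0]
contact_force: [-1.3, 0.2, 5.7]
gripper_width: 0.273
```

```bash
python3 - <<'E'
from h import *
o,T=tool();print(o['torque'],o['contact_force'],o['gripper_width'],o['eef_pos'])
im=read_camera('wrist');cv2.imwrite('pics/w4.png',im)
E
```

```text
[ 0.02540164  0.14696765 -0.00480551] [-1.2910362   0.23838007  5.72810075] 0.27284889456065303 [ 0.49987164 -0.35390386  0.12093897]
```

View pics/w4.png

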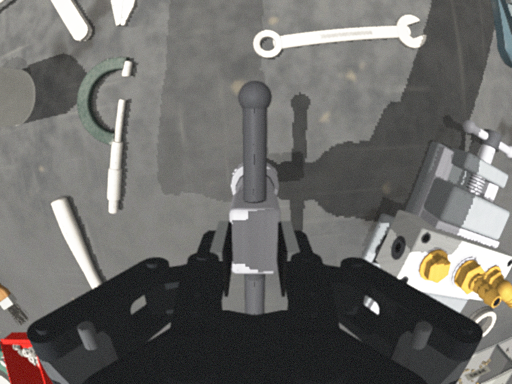

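>>> arm_command([
  [20,[0,0,-20],0],
  [20,[0,0,-60],0],
  [20,[0,0,-110],0],
  [20,[0,0,-160],0],
  [20,[0,0,-160],0],
  [20,[0,0,-160],0],
])

```text
t: 7.6
eef_pos: [0.4985, -0.3535, 0.2796]
tool_rot: [-0.001, 0.736, 0.677, -0.0]
contact_force: [-0.3, -0.7, -4.1]
gripper_width: 0.27
```

```bash
python3 - <<'E'
from h import *
o,T=tool();print(o['torque'],o['contact_force'],o['gripper_width'],o['eef_pos'],o['q'])
print(delta((0.586,-0.1615,0.28),np.radians(136.2)))
E
```

```text
[-0.04237701  0.06065122 -0.00115458] [-0.26603122 -0.6506781  -4.12131182] 0.269953128947406 [ 0.49847896 -0.3534507   0.2795935 ] [ 1.01271504  0.40530261 -0.66576811  1.61606857  0.26294109  1.21400636
  1.781191  ]
(array([198.5,  71.3,  -0.4]), np.float64(-0.8891801077870491), np.float64(85.25373259681447))
```

>>> arm_command([
  [20,[40,14,0],-0.15],
  [20,[85,31,0],-0.33],
  [20,[130,47,0],-0.5],
  [20,[170,61,0],-0.67],
  [20,[190,68,0],-0.84],
  [20,[198,71,0],-0.89],
  [20,[198,71,0],-0.89],
  [20,[198,71,0],-0.89],
])

```text
t: 8.6
eef_pos: [0.586, -0.1641, 0.2799]
tool_rot: [-0.001, 0.375, 0.927, -0.001]
contact_force: [0.1, -0.3, -4.5]
gripper_width: 0.266
```

```bash
python3 - <<'E'
from h import *
o,T=tool();print(o['torque'],o['contact_force'],o['gripper_width'],o['eef_pos'],o['q'])
print(delta((0.586,-0.1615,0.28),np.radians(136.2)))
for n in ['scene','side','wrist']:
    im=read_camera(n); cv2.imwrite(f'pics/{n}5.png',im)
a=cv2.imread('pics/scene5.png')[90:240,180:380];b=cv2.imread('pics/side5.png')[110:260,180:380]
cv2.imwrite('pics/c5.png',np.hstack([cv2.resize(a,(400*1,300),interpolation=2),cv2.resize(b,(400,300),interpolation=2)]))
E
```

```text
[-0.04588604 -0.02083815 -0.05085525] [ 0.11826081 -0.28790706 -4.47063309] 0.26571351011221855 [ 0.58600807 -0.16410353  0.27993563] [ 0.82220404  0.46234094 -0.89534431  1.61277941  0.37617594  1.25050041
  2.2311784 ]
(array([ 1.8,  1.9, -0.1]), np.float64(-0.003262591151481864), np.float64(136.01306729674337))
```

View pics/c5.png

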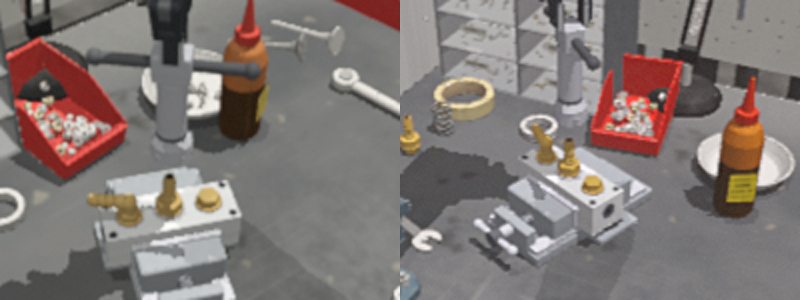

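View pics/wrist5.png

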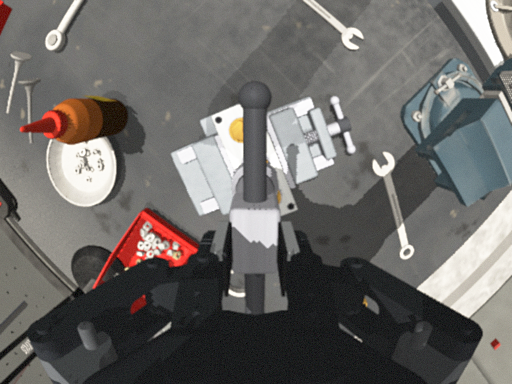

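>>> arm_command([
  [20,[2,2,5],0],
  [20,[2,2,15],0],
  [20,[2,2,22],0],
  [20,[2,2,24],0],
  [20,[2,2,24],0],
])

```text
t: 9.38
eef_pos: [0.5866, -0.1595, 0.2564]
tool_rot: [-0.0, 0.373, 0.928, 0.0]
contact_force: [0.2, 0.1, -4.9]
gripper_width: 0.268
```

```bash
python3 - <<'E'
from h import *
print(delta((0.586,-0.1615,0.28),np.radians(136.2)))
o,T=tool(); print(o['eef_pos'])
for n in ['scene','side']:
    im=read_camera(n); cv2.imwrite(f'pics/{n}6.png',im)
    c=proj(n,(0.586,-0.1615,0.132)); print(n,c, proj(n,(0.586,-0.1615,0.1238)))
    x,y=(c-[25,45]).astype(int); print(x,y)
    cv2.imwrite(f'pics/{n}6c.png',cv2.resize(im[y:y+75,x:x+50],None,fx=8,fy=8,interpolation=cv2.INTER_CUBIC))
cv2.imwrite('pics/c6.png',np.hstack([cv2.imread('pics/scene6c.png'),cv2.imread('pics/side6c.png')]))
E
```

```text
(array([ -0.9,  -1.9, -23.6]), np.float64(0.0008344128600157319), np.float64(136.24780833525034))
[ 0.58663556 -0.15950715  0.25643561]
scene [264.30222582 175.55024376] [264.27093182 178.23574441]
239 130
side [263.85289847 177.14790524] [263.86092275 179.77906715]
238 132
```

View pics/c6.png

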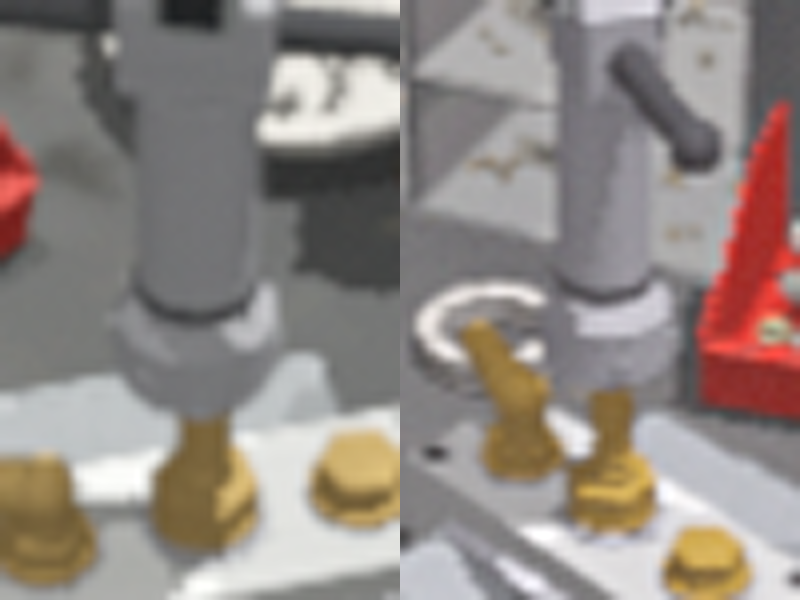

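>>> arm_command([
  [20,[0,0,0],0],
  [20,[0,0,0],0],
])

```text
t: 9.72
eef_pos: [0.5867, -0.1595, 0.2568]
tool_rot: [0.0, 0.373, 0.928, 0.0]
contact_force: [0.9, -1.5, -4.8]
gripper_width: 0.272
```

```bash
python3 - <<'E'
from h import *
print(delta((0.5857,-0.1613,0.256),np.radians(136.2)))
o,T=tool(); print(o['eef_pos'],T)
E
```

```text
(array([-0.5, -2. ,  0.8]), np.float64(0.0007870293618399415), np.float64(136.2450934607863))
[ 0.58674319 -0.15952722  0.2567809 ] [[-7.22304712e-01  6.91574877e-01  3.03664586e-04]
 [ 6.91574885e-01  7.22304762e-01 -9.61853171e-05]
 [-2.85857726e-04  1.40531694e-04 -9.99999949e-01]]
```

>>> arm_command([
  [20,[-0.5,-2,0],0],
  [20,[-0.5,-2,0],0],
  [20,[-0.5,-2,0],0],
  [20,[-0.5,-2,0],0],
])

```text
t: 10.22
eef_pos: [0.5856, -0.1613, 0.2566]
tool_rot: [0.0, 0.373, 0.928, 0.0]
contact_force: [0.0, -0.2, -4.6]
gripper_width: 0.268
```

```bash
python3 - <<'E'
from h import *
o,T=tool(); print(o['eef_pos'])
for n in ['scene','side']:
    im=read_camera(n); cv2.imwrite(f'pics/{n}7.png',im)
    c=proj(n,(0.586,-0.1615,0.132))
    x,y=(c-[25,45]).astype(int)
    cv2.imwrite(f'pics/{n}7c.png',cv2.resize(im[y:y+75,x:x+50],None,fx=8,fy=8,interpolation=cv2.INTER_CUBIC))
cv2.imwrite('pics/c7.png',np.hstack([cv2.imread('pics/scene7c.png'),cv2.imread('pics/side7c.png')]))
E
```

```text
[ 0.58563569 -0.16127273  0.25661655]
```

View pics/c7.png

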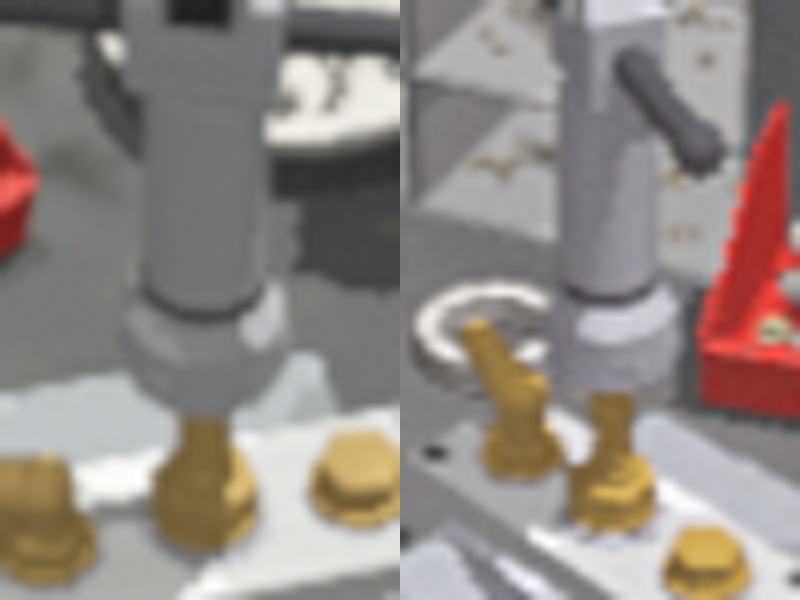

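>>> arm_command([
  [20,[0,0,5],0],
  [20,[0,0,11],0],
  [20,[0,0,17],0],
  [20,[0,0,23],0],
  [20,[0,0,29],0],
  [20,[0,0,35],0],
  [20,[0,0,42],0],
  [20,[0,0,42],0],
])

```text
t: 11.32
eef_pos: [0.5852, -0.1613, 0.2139]
tool_rot: [-0.001, 0.373, 0.928, -0.0]
contact_force: [0.5, 0.7, -4.5]
gripper_width: 0.266
```

>>> arm_command([
  [20,[0,0,1],0],
  [20,[0,0,2],0],
  [20,[0,0,3],0],
  [20,[0,0,4],0],
  [20,[0,0,5],0],
])

```text
t: 11.95
eef_pos: [0.5856, -0.1613, 0.2096]
tool_rot: [0.0, 0.373, 0.928, -0.0]
contact_force: [0.1, -0.2, -4.2]
gripper_width: 0.271
```

```bash
python3 - <<'E'
from h import *
o,T=tool(); print(o['eef_pos'],o['contact_force'],o['torque'])
E
```

```text
[ 0.58564088 -0.16129801  0.20956187] [ 0.13316464 -0.19225311 -4.15451278] [0.06871263 0.03791734 0.0278203 ]
```

>>> arm_command([
  [20,[0,0,1],0],
  [20,[0,0,1.5],0],
  [20,[0,0,2],0],
  [20,[0,0,2],0],
])

```text
t: 12.45
eef_pos: [0.5856, -0.1613, 0.2076]
tool_rot: [-0.0, 0.373, 0.928, 0.0]
contact_force: [-0.2, -1.1, -4.1]
gripper_width: 0.267
```

>>> arm_command([
  [20,[0,0,1],0],
  [20,[0,0,1.5],0],
  [20,[0,0,2],0],
  [20,[0,0,2],0],
])

```text
t: 12.95
eef_pos: [0.5857, -0.1614, 0.2056]
tool_rot: [0.0, 0.373, 0.928, -0.0]
contact_force: [-0.2, 0.4, -4.1]
gripper_width: 0.266
```

```bash
python3 - <<'E'
from h import *
o,T=tool(); print(o['eef_pos'],o['contact_force'],o['torque'])
E
```

```text
[ 0.58565865 -0.16137221  0.20557627] [-0.19412019  0.40587948 -4.06948992] [-0.06749845 -0.07414836  0.00548704]
```

>>> arm_command([
  [20,[0,0,1],0],
  [20,[0,0,2],0],
  [20,[0,0,3],0],
  [20,[0,0,3],0],
])

```text
t: 13.45
eef_pos: [0.5856, -0.1613, 0.2025]
tool_rot: [-0.0, 0.373, 0.928, -0.0]
contact_force: [0.4, -0.1, -4.7]
gripper_width: 0.273
```

>>> arm_command([
  [20,[0,0,1],0],
  [20,[0,0,2],0],
  [20,[0,0,2],0],
])

```text
t: 13.82
eef_pos: [0.5856, -0.1613, 0.2005]
tool_rot: [0.0, 0.373, 0.928, -0.0]
contact_force: [0.7, -0.2, -3.7]
gripper_width: 0.268
```

>>> arm_command([
  [20,[0,0,0.5],0],
  [20,[0,0,1],0],
  [20,[0,0,1],0],
])

```text
t: 14.2
eef_pos: [0.5857, -0.1613, 0.1997]
tool_rot: [0.0, 0.373, 0.928, 0.0]
contact_force: [-0.5, 0.2, -3.1]
gripper_width: 0.269
```

>>> arm_command([
  [20,[0,0,0.5],0],
  [20,[0,0,0.5],0],
])

```text
t: 14.45
eef_pos: [0.5858, -0.1612, 0.1993]
tool_rot: [0.0, 0.373, 0.928, 0.0]
contact_force: [0.3, -0.1, -2.2]
gripper_width: 0.268
```

```bash
python3 - <<'E'
from h import *
o,T=tool(); print(o['eef_pos'],o['contact_force'],o['torque'],o['q'])
for n in ['scene','side']:
    im=read_camera(n)
    c=proj(n,(0.586,-0.1615,0.1))
    x,y=(c-[25,45]).astype(int)
    cv2.imwrite(f'pics/{n}8c.png',cv2.resize(im[y:y+75,x:x+50],None,fx=8,fy=8,interpolation=cv2.INTER_CUBIC))
cv2.imwrite('pics/c8.png',np.hstack([cv2.imread('pics/scene8c.png'),cv2.imread('pics/side8c.png')]))
E
```

```text
[ 0.58582649 -0.16124421  0.19934027] [ 0.30012274 -0.12293216 -2.24718351] [-0.14808179 -0.07786586 -0.01432134] [ 0.79257555  0.53291407 -0.86107911  1.70790938  0.44526233  1.10844113
  2.17439174]
```

View pics/c8.png

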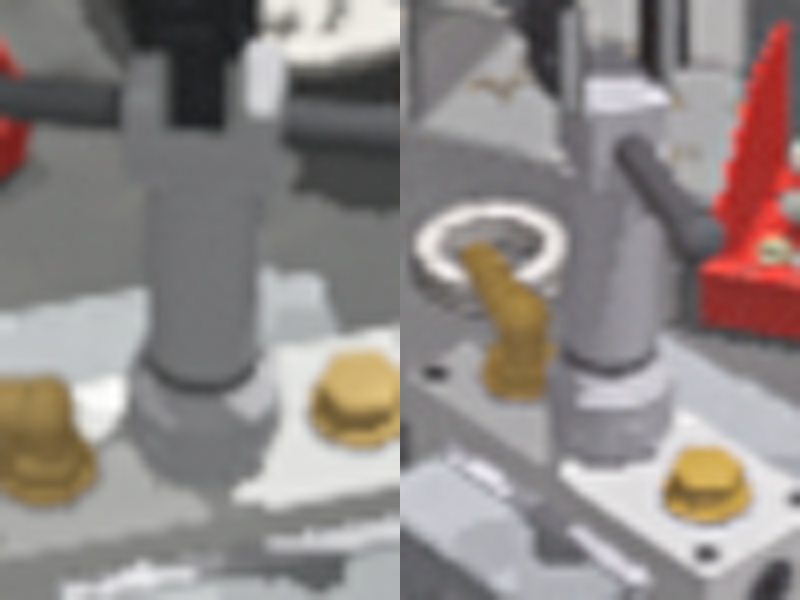

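>>> arm_command([
  [20,[0,0,0],0.05],
  [20,[0,0,0],0.1],
  [20,[0,0,0],0.15],
  [20,[0,0,0.1],0.2],
  [20,[0,0,0.1],0.25],
  [20,[0,0,0.1],0.3],
], squeeze=110)

```text
t: 15.3
eef_pos: [0.5858, -0.1615, 0.1992]
tool_rot: [0.0, 0.508, 0.862, -0.0]
contact_force: [0.2, -1.0, -1.4]
gripper_width: 0.257
```

```bash
cat > s.py <<'E'
from h import *
o,T=tool(); print('t',o['t'],'pos',o['eef_pos'].round(4),'F',o['contact_force'].round(2),'M',o['torque'].round(3),'q7',round(o['q'][6],3),'jt7',o['joint_torque'][6].round(3),'w',round(o['gripper_width'],3),'yaw',round(np.degrees(np.arctan2(T[1,0],T[0,0])),2))
E
python3 s.py
```

```text
t 15.3 pos [ 0.5858 -0.1615  0.1992] F [ 0.17 -1.01 -1.41] M [-0.21  -0.137  0.065] q7 1.906 jt7 0.399 w 0.257 yaw 118.97
```

>>> arm_command([
  [20,[0,0,0],0.04],
  [20,[0,0,0],0.08],
  [20,[0,0,0],0.12],
])

```text
t: 15.68
eef_pos: [0.5857, -0.1614, 0.1991]
tool_rot: [0.0, 0.559, 0.829, 0.0]
contact_force: [0.3, -1.3, -0.6]
gripper_width: 0.258
```

```bash
python3 s.py
```

```text
t 15.675 pos [ 0.5857 -0.1614  0.1991] F [ 0.28 -1.29 -0.65] M [-0.287 -0.149  0.158] q7 1.798 jt7 0.317 w 0.258 yaw 112.05
```

>>> arm_command([
  [20,[0,0,0],0.04],
  [20,[0,0,0],0.08],
  [20,[0,0,0],0.12],
])

```text
t: 16.05
eef_pos: [0.5856, -0.1613, 0.199]
tool_rot: [-0.0, 0.608, 0.794, -0.0]
contact_force: [0.5, -0.3, -1.7]
gripper_width: 0.263
```

```bash
python3 s.py
```

```text
t 16.05 pos [ 0.5856 -0.1613  0.199 ] F [ 0.46 -0.35 -1.66] M [-0.308 -0.127  0.019] q7 1.69 jt7 0.313 w 0.263 yaw 105.16
```

>>> arm_command([
  [20,[0,0,0],0.04],
  [20,[0,0,0],0.08],
  [20,[0,0,0],0.12],
])

```text
t: 16.42
eef_pos: [0.5856, -0.1612, 0.199]
tool_rot: [-0.0, 0.654, 0.756, 0.0]
contact_force: [-0.3, -1.1, -1.8]
gripper_width: 0.26
```

```bash
python3 s.py
```

```text
t 16.425 pos [ 0.5856 -0.1612  0.199 ] F [-0.27 -1.06 -1.82] M [-0.277 -0.075  0.085] q7 1.582 jt7 0.307 w 0.26 yaw 98.28
```

>>> arm_command([
  [20,[0,0,0.1],0.04],
  [20,[0,0,0.1],0.08],
  [20,[0,0,0.1],0.12],
])

```text
t: 16.8
eef_pos: [0.5857, -0.1612, 0.1989]
tool_rot: [-0.0, 0.698, 0.716, 0.0]
contact_force: [-0.3, -0.4, -0.8]
gripper_width: 0.263
```

```bash
python3 s.py
```

```text
t 16.8 pos [ 0.5857 -0.1612  0.1989] F [-0.33 -0.37 -0.77] M [-0.152 -0.062  0.09 ] q7 1.474 jt7 0.314 w 0.263 yaw 91.41
```

>>> arm_command([
  [20,[0,0,0],0.04],
  [20,[0,0,0],0.08],
  [20,[0,0,0],0.12],
])

```text
t: 17.18
eef_pos: [0.5856, -0.1612, 0.1989]
tool_rot: [-0.0, 0.74, 0.673, 0.0]
contact_force: [0.2, -0.6, -0.9]
gripper_width: 0.255
```

```bash
python3 s.py
```

```text
t 17.175 pos [ 0.5856 -0.1612  0.1989] F [ 0.24 -0.61 -0.9 ] M [-0.104 -0.07   0.019] q7 1.366 jt7 0.309 w 0.255 yaw 84.53
```

>>> arm_command([
  [20,[0,0,0.1],0.04],
  [20,[0,0,0.1],0.08],
  [20,[0,0,0.1],0.12],
])

```text
t: 17.55
eef_pos: [0.5857, -0.1612, 0.1989]
tool_rot: [0.0, 0.779, 0.627, 0.0]
contact_force: [-0.4, 0.3, 0.1]
gripper_width: 0.258
```

```bash
python3 s.py
```

```text
t 17.55 pos [ 0.5857 -0.1612  0.1989] F [-0.43  0.33  0.09] M [-0.073  0.021  0.113] q7 1.258 jt7 0.314 w 0.258 yaw 77.66
```

>>> arm_command([
  [20,[0,0,0],0.04],
  [20,[0,0,0],0.08],
  [20,[0,0,0],0.12],
])

```text
t: 17.92
eef_pos: [0.5857, -0.1612, 0.1988]
tool_rot: [-0.0, 0.815, 0.579, 0.0]
contact_force: [0.4, -0.7, 0.2]
gripper_width: 0.257
```

```bash
python3 s.py
```

```text
t 17.925 pos [ 0.5857 -0.1612  0.1988] F [ 0.44 -0.67  0.24] M [ 0.045 -0.099  0.   ] q7 1.149 jt7 0.31 w 0.257 yaw 70.78
```

>>> arm_command([
  [20,[0,0,0],0.04],
  [20,[0,0,0],0.08],
  [20,[0,0,0],0.12],
])

```text
t: 18.3
eef_pos: [0.5857, -0.1612, 0.1988]
tool_rot: [-0.0, 0.848, 0.529, 0.0]
contact_force: [0.8, 0.7, -1.1]
gripper_width: 0.261
```

```bash
python3 s.py
```

```text
t 18.3 pos [ 0.5857 -0.1612  0.1988] F [ 0.8   0.74 -1.1 ] M [ 0.096 -0.117  0.112] q7 1.041 jt7 0.315 w 0.261 yaw 63.91
```

>>> arm_command([
  [20,[0,0,0],0.04],
  [20,[0,0,0],0.08],
  [20,[0,0,0],0.12],
])

```text
t: 18.68
eef_pos: [0.5857, -0.1612, 0.1988]
tool_rot: [-0.0, 0.879, 0.477, 0.0]
contact_force: [0.7, 1.6, -1.6]
gripper_width: 0.263
```

```bash
python3 s.py
```

```text
t 18.675 pos [ 0.5857 -0.1612  0.1988] F [ 0.66  1.62 -1.58] M [ 0.252 -0.125  0.126] q7 0.932 jt7 0.31 w 0.263 yaw 57.03
```

>>> arm_command([
  [20,[0,0,0.1],0.04],
  [20,[0,0,0.1],0.08],
  [20,[0,0,0.1],0.12],
])

```text
t: 19.05
eef_pos: [0.5857, -0.1612, 0.1987]
tool_rot: [-0.0, 0.906, 0.424, 0.0]
contact_force: [0.4, -0.0, -0.9]
gripper_width: 0.264
```

```bash
python3 s.py
```

```text
t 19.05 pos [ 0.5857 -0.1612  0.1987] F [ 0.39 -0.04 -0.88] M [ 0.229 -0.234  0.023] q7 0.823 jt7 0.313 w 0.264 yaw 50.15
```

>>> arm_command([
  [20,[0,0,0],0.04],
  [20,[0,0,0],0.08],
  [20,[0,0,0],0.12],
])

```text
t: 19.42
eef_pos: [0.5857, -0.1612, 0.1987]
tool_rot: [-0.0, 0.93, 0.369, 0.0]
contact_force: [1.6, 1.1, -0.9]
gripper_width: 0.258
```

```bash
python3 s.py
```

```text
t 19.425 pos [ 0.5857 -0.1612  0.1987] F [ 1.56  1.09 -0.88] M [ 0.245 -0.316  0.087] q7 0.714 jt7 0.316 w 0.258 yaw 43.28
```

>>> arm_command([
  [20,[0,0,0.1],0.04],
  [20,[0,0,0.1],0.08],
  [20,[0,0,0.1],0.12],
])

```text
t: 19.8
eef_pos: [0.5857, -0.1612, 0.1987]
tool_rot: [0.0, 0.95, 0.312, 0.0]
contact_force: [1.1, 1.0, -0.4]
gripper_width: 0.261
```

```bash
python3 s.py
```

```text
t 19.8 pos [ 0.5857 -0.1612  0.1987] F [ 1.08  0.96 -0.35] M [ 0.374 -0.393  0.172] q7 0.604 jt7 0.313 w 0.261 yaw 36.4
```

>>> arm_command([
  [20,[0,0,0],0.04],
  [20,[0,0,0],0.08],
  [20,[0,0,0],0.12],
])

```text
t: 20.18
eef_pos: [0.5857, -0.1612, 0.1986]
tool_rot: [0.0, 0.967, 0.255, 0.0]
contact_force: [0.3, 1.1, -0.7]
gripper_width: 0.261
```

```bash
python3 s.py
```

```text
t 20.175 pos [ 0.5857 -0.1612  0.1986] F [ 0.3   1.07 -0.75] M [ 0.365 -0.437  0.121] q7 0.495 jt7 0.311 w 0.261 yaw 29.53
```

>>> arm_command([
  [20,[0,0,0],0.04],
  [20,[0,0,0],0.08],
  [20,[0,0,0],0.12],
])

```text
t: 20.55
eef_pos: [0.5857, -0.1613, 0.1986]
tool_rot: [0.0, 0.981, 0.196, 0.0]
contact_force: [1.5, 1.6, -2.2]
gripper_width: 0.257
```

```bash
python3 s.py
```

```text
t 20.55 pos [ 0.5857 -0.1613  0.1986] F [ 1.53  1.64 -2.16] M [ 0.343 -0.502  0.167] q7 0.386 jt7 0.311 w 0.257 yaw 22.65
```

>>> arm_command([
  [20,[0,0,0],0.04],
  [20,[0,0,0],0.08],
  [20,[0,0,0],0.12],
])

```text
t: 20.92
eef_pos: [0.5857, -0.1612, 0.1986]
tool_rot: [0.0, 0.99, 0.138, 0.0]
contact_force: [1.7, 0.9, -1.7]
gripper_width: 0.258
```

```bash
python3 s.py
```

```text
t 20.925 pos [ 0.5857 -0.1612  0.1986] F [ 1.74  0.93 -1.68] M [ 0.332 -0.568  0.469] q7 0.276 jt7 -0.057 w 0.258 yaw 15.81
```

>>> arm_command([
  [20,[0,0,0],0.04],
  [20,[0,0,0],0.08],
  [20,[0,0,0],0.12],
])

```text
t: 21.3
eef_pos: [0.5857, -0.1613, 0.1986]
tool_rot: [0.0, 0.997, 0.078, 0.0]
contact_force: [2.2, 0.6, -1.5]
gripper_width: 0.259
```

```bash
python3 s.py
```

```text
t 21.3 pos [ 0.5857 -0.1613  0.1986] F [ 2.2   0.56 -1.47] M [ 0.242 -0.648  0.596] q7 0.167 jt7 -0.221 w 0.259 yaw 8.92
```

>>> arm_command([
  [20,[0,0,0],0.06],
  [20,[0,0,0],0.12],
  [20,[0,0,0],0.18],
  [20,[0,0,0.1],0.24],
  [20,[0,0,0.1],0.3],
  [20,[0,0,0.1],0.36],
  [20,[0,0,0.1],0.42],
  [20,[0,0,0.1],0.48],
])

```text
t: 22.3
eef_pos: [0.5857, -0.1614, 0.1985]
tool_rot: [0.0, 0.987, -0.162, 0.0]
contact_force: [2.9, -0.2, -2.5]
gripper_width: 0.261
```

```bash
python3 s.py; python3 -c "
from h import *
cv2.imwrite('pics/w9.png',read_camera('wrist'))"
```

```text
t 22.3 pos [ 0.5857 -0.1614  0.1985] F [ 2.87 -0.22 -2.51] M [ 0.148 -0.697  0.504] q7 -0.274 jt7 -0.029 w 0.261 yaw -18.63
```

View pics/w9.png

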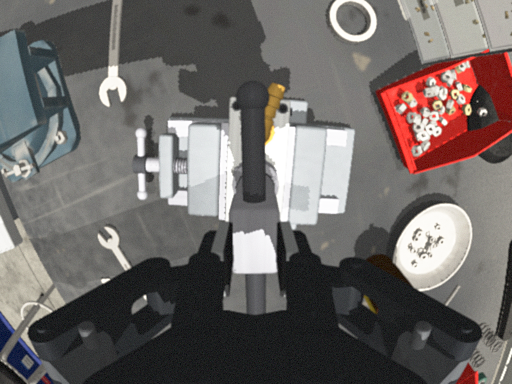

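>>> arm_command([
  [20,[0,0,0],0.06],
  [20,[0,0,0],0.12],
  [20,[0,0,0],0.18],
  [20,[0,0,0],0.24],
  [20,[0,0,0],0.3],
  [20,[0,0,0],0.36],
  [20,[0,0,0],0.405],
  [20,[0,0,0],0.405],
])

```text
t: 23.35
eef_pos: [0.5856, -0.1615, 0.1984]
tool_rot: [0.0, 0.935, -0.355, -0.0]
contact_force: [2.0, -0.8, -3.4]
gripper_width: 0.262
```

```bash
python3 s.py; python3 -c "
from h import *
cv2.imwrite('pics/w10.png',read_camera('wrist'))"
```

```text
t 23.35 pos [ 0.5856 -0.1615  0.1984] F [ 1.99 -0.78 -3.4 ] M [-0.054 -0.704  0.456] q7 -0.642 jt7 -0.749 w 0.262 yaw -41.64
```

View pics/w10.png

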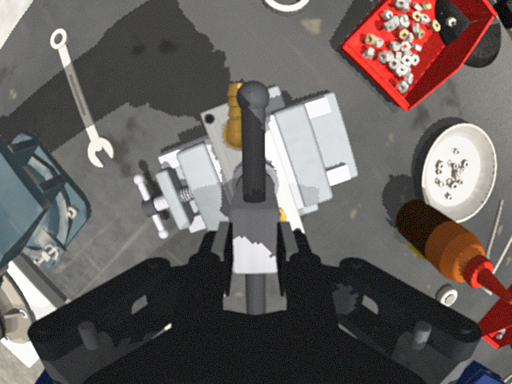

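>>> arm_command([
  [20,[0,0,0],-0.04],
  [20,[0,0,0],-0.08],
  [20,[0,0,-2],-0.08],
  [20,[0,0,-6],-0.08],
  [20,[0,0,-12],-0.08],
  [20,[0,0,-22],-0.08],
  [20,[0,0,-35],-0.08],
  [20,[0,0,-50],-0.08],
])

```text
t: 24.4
eef_pos: [0.5855, -0.1612, 0.2499]
tool_rot: [0.0, 0.948, -0.318, 0.0]
contact_force: [0.6, -0.1, -3.5]
gripper_width: 0.261
```

>>> arm_command([
  [20,[0,0,-15],0],
  [20,[0,0,-30],0],
  [20,[0,0,-38],0],
  [20,[0,0,-38],0],
])

```text
t: 24.9
eef_pos: [0.5859, -0.1613, 0.2872]
tool_rot: [-0.0, 0.948, -0.318, 0.001]
contact_force: [-0.1, 0.3, -4.6]
gripper_width: 0.259
```

```bash
python3 s.py; python3 -c "
from h import *
print(delta((.5,-.354,.28)))"
```

```text
t 24.9 pos [ 0.5859 -0.1613  0.2872] F [-0.11  0.33 -4.61] M [-0.01   0.027 -0.02 ] q7 -0.548 jt7 0.01 w 0.259 yaw -37.07
(array([ 47.6, 205.5,   7.1]), None, np.float64(-37.07278785188523))
```

>>> arm_command([
  [20,[11,48,0],0],
  [20,[23,98,0],0],
  [20,[34,148,0],0],
  [20,[43,188,0],0],
  [20,[48,205,0],0],
  [20,[48,205,0],0],
  [20,[48,205,0],0],
])

```text
t: 25.78
eef_pos: [0.5016, -0.3515, 0.2862]
tool_rot: [-0.001, 0.949, -0.317, -0.0]
contact_force: [-0.5, 0.1, -4.3]
gripper_width: 0.259
```

>>> arm_command([
  [20,[0,0,30],0],
  [20,[0,0,70],0],
  [20,[0,0,110],0],
  [20,[0,0,140],0],
  [20,[0,0,155],0],
  [20,[0,0,160],0],
  [20,[0,0,160],0],
  [20,[0,0,160],0],
])

```text
t: 26.78
eef_pos: [0.5012, -0.3542, 0.1279]
tool_rot: [0.0, 0.948, -0.318, 0.001]
contact_force: [-0.2, 0.7, -4.1]
gripper_width: 0.257
```

```bash
python3 s.py; python3 -c "
from h import *
print(tool()[1])
for n in ['scene','side']: cv2.imwrite(f'pics/{n}11.png',read_camera(n))
a=cv2.imread('pics/scene11.png')[120:270,260:460];b=cv2.imread('pics/side11.png')[150:300,220:420]
cv2.imwrite('pics/c11.png',np.hstack([cv2.resize(a,(400,300),interpolation=2),cv2.resize(b,(400,300),interpolation=2)]))"
```

```text
t 26.775 pos [ 0.5012 -0.3542  0.1279] F [-0.16  0.72 -4.11] M [ 0.028 -0.031 -0.004] q7 -0.201 jt7 -0.001 w 0.257 yaw -37.07
[[ 7.97890004e-01 -6.02799480e-01  2.08043751e-03]
 [-6.02798392e-01 -7.97892657e-01 -1.18621277e-03]
 [ 2.37501426e-03 -3.07617073e-04 -9.99997132e-01]]
```

View pics/c11.png

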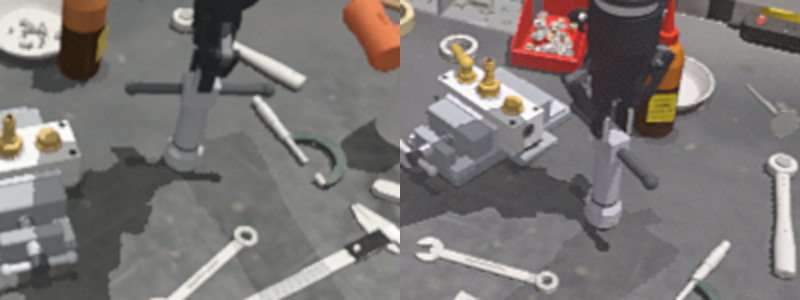

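>>> arm_command([
  [20,[0,0,2],0],
  [20,[0,0,4],0],
  [20,[0,0,6],0],
  [20,[0,0,6],0],
])

```text
t: 27.38
eef_pos: [0.5007, -0.354, 0.1212]
tool_rot: [0.0, 0.948, -0.318, 0.0]
contact_force: [-1.8, -0.4, 2.0]
gripper_width: 0.259
```

>>> arm_command([
  [20,[0,0,0.5],0],
  [20,[0,0,1],0],
  [20,[0,0,1],0],
])

```text
t: 27.75
eef_pos: [0.5011, -0.3542, 0.121]
tool_rot: [0.0, 0.948, -0.318, 0.001]
contact_force: [-1.9, 0.6, 8.4]
gripper_width: 0.262
```

On the bench (8 N). Release, then retreat straight up.

>>> arm_command([
  [30,[0,0,-0.5],0],
  [40,[0,0,-0.5],0],
  [55,[0,0,-0.5],0],
  [70,[0,0,-0.5],0],
  [85,[0,0,-0.5],0],
  [85,[0,0,-0.5],0],
  [85,[0,0,-0.5],0],
  [85,[0,0,-0.5],0],
])

```text
t: 28.75
eef_pos: [0.5004, -0.3538, 0.12]
tool_rot: [0.0, 0.948, -0.318, 0.0]
contact_force: [-0.3, -0.2, -0.4]
gripper_width: 0.996
```

>>> arm_command([
  [85,[0,0,-15],0],
  [85,[0,0,-40],0],
  [85,[0,0,-80],0],
  [85,[0,0,-130],0],
  [85,[0,0,-170],0],
  [85,[0,0,-170],0],
])

```text
t: 29.5
eef_pos: [0.5022, -0.3548, 0.2953]
tool_rot: [0.001, 0.948, -0.318, 0.004]
contact_force: [-1.0, -0.3, -0.4]
gripper_width: 0.995
```

```bash
python3 s.py; python3 -c "
from h import *
print(delta((.650,-.1645,.22),np.radians(85.4)))
for n in ['scene','side','wrist']: cv2.imwrite(f'pics/{n}12.png',read_camera(n))
a=cv2.imread('pics/scene12.png')[120:270,260:460];b=cv2.imread('pics/side12.png')[150:300,220:420]
cv2.imwrite('pics/c12.png',np.hstack([cv2.resize(a,(400,300),interpolation=2),cv2.resize(b,(400,300),interpolation=2)]))"
```

```text
t 29.5 pos [ 0.5022 -0.3548  0.2953] F [-0.95 -0.33 -0.39] M [0.027 0.026 0.001] q7 -0.173 jt7 0.022 w 0.995 yaw -37.08
(array([   2.5, -240.9,   75.5]), np.float64(-2.1376825677035995), np.float64(-37.080189068105135))
```

View pics/c12.png

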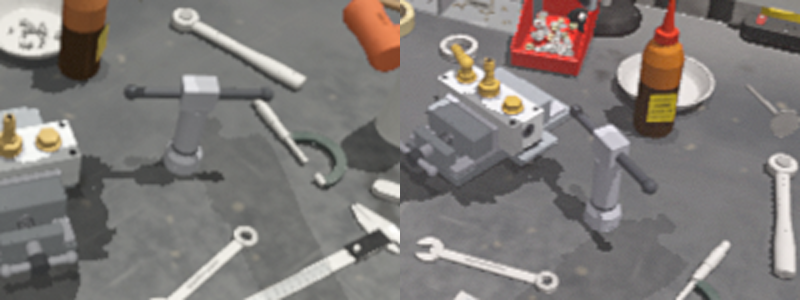

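View pics/wrist12.png

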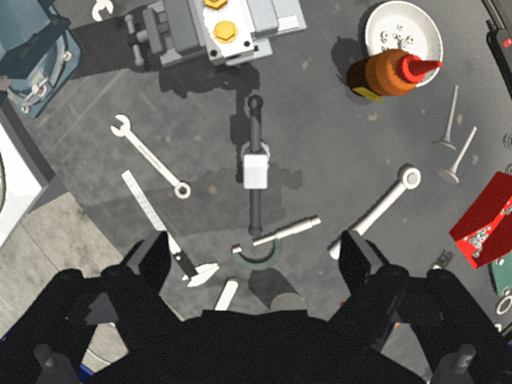

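>>> arm_command([
  [85,[0,-40,0],-0.18],
  [85,[0,-90,0],-0.36],
  [85,[0,-140,0],-0.54],
  [85,[0,-190,0],-0.72],
  [85,[2,-230,0],-0.9],
  [85,[2,-241,30],-1.08],
  [85,[2,-241,60],-1.26],
  [85,[2,-241,75],-1.44],
])

```text
t: 30.65
eef_pos: [0.6454, -0.1621, 0.2112]
tool_rot: [-0.002, 0.921, 0.389, -0.002]
contact_force: [0.2, 0.4, -0.2]
gripper_width: 0.999
```

>>> arm_command([
  [85,[0,0,0],-0.18],
  [85,[0,0,0],-0.36],
  [85,[0,0,0],-0.54],
  [85,[0,0,0],-0.7],
  [85,[0,0,0],-0.7],
  [85,[0,0,0],-0.7],
])

```text
t: 31.4
eef_pos: [0.6468, -0.1627, 0.2142]
tool_rot: [-0.001, 0.735, 0.678, -0.0]
contact_force: [-0.1, -0.1, -0.4]
gripper_width: 0.996
```

```bash
python3 s.py; python3 - <<'E'
from h import *
import pickle
m=camera_model('wrist'); im=read_camera('wrist'); cv2.imwrite('pics/w13.png',im); pickle.dump(m,open('m3.pkl','wb'))
c=proj('wrist',(0.586,-0.1615,0.09),m); x0,y0=(c-[50,37]).astype(int); print(x0,y0)
cv2.imwrite('pics/w13a.png',cv2.resize(im[y0:y0+75,x0:x0+100],None,fx=8,fy=8,interpolation=cv2.INTER_CUBIC))
E
```

```text
t 31.4 pos [ 0.6468 -0.1627  0.2142] F [-0.11 -0.14 -0.35] M [ 0.015 -0.016  0.032] q7 1.383 jt7 0.018 w 0.996 yaw 85.37
200 77
```

View pics/w13a.png

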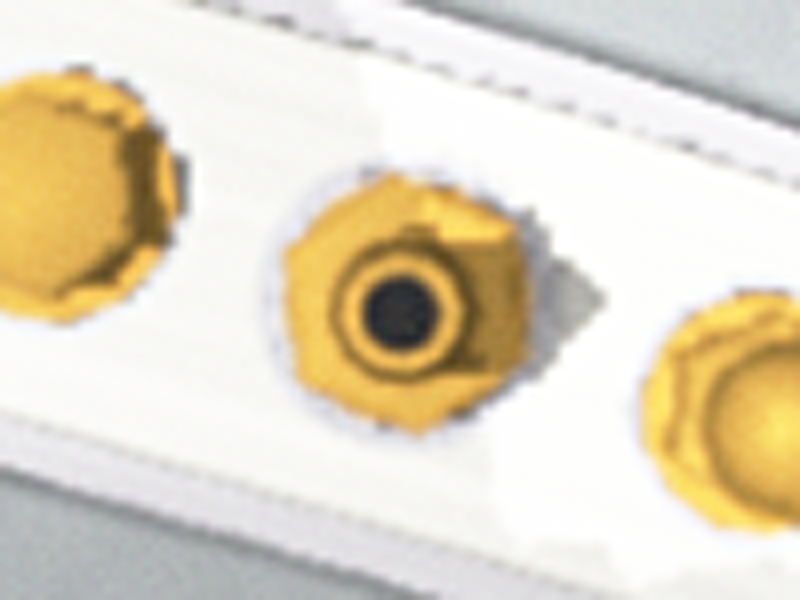

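```bash
python3 - <<'E'
from h import *
import pickle; m=pickle.load(open('m3.pkl','rb'))
w=lambda x,y,z: onz('wrist',(200+x/8-.44,77+y/8-.44),z,m)
P=np.array([w(*p,.0893) for p in [(400,172),(285,252),(300,382),(415,435),(528,355),(520,232)]])
c=P.mean(0);a=np.degrees(np.arctan2(*(P-c).T[1::-1]));print(c,np.linalg.norm(P-c,axis=1),a,a%60,(a%60).mean())
E
```

```text
[ 0.58622826 -0.16154737  0.0893    ] [0.01522632 0.0152331  0.01518549 0.01504167 0.01484526 0.01520238] [ 178.68396234 -118.2865913   -58.97792735   -1.63026132   62.45715756
  118.6346395 ] [58.68396234  1.7134087   1.02207265 58.36973868  2.45715756 58.6346395 ] 30.146829905412442
```

```bash
python3 -c "
from h import *
print(bot.hand_in())"; python3 s.py
```

```text
the job is handed in; nothing more can be done
None
the job is handed in; nothing more can be done
```

I ran the fitting in with the spanner and took it about one flat past the washer. The spanner is back upright on the bench at its original spot, and I handed the job in at about 31 s of the 72 s allowed. No verdict is reported.

- **Engagement:** The socket went down over the hexagon without the force ever showing more than a light touch. The gripper held only the spanner hub.
- **Washer contact:** The turning resistance rose clearly when the tool had turned between 113.5° and 120.4°. Before that the turning moment was mostly about 0.1 Nm, and after it about 0.5–0.6 Nm.
- **Past contact:** I stopped after 177.8° of tool turn, which is 57–64° beyond the point where the resistance rose. The grip did not slip.
- **Check on the fitting:** Pictures of the hexagon's corners before and after give a total turn of about 166°. Allowing for play and wind-up, that puts the squeeze at about 54–64° past contact, against the 45–75° limit.
- **One disagreement:** The fitting lagged the spanner by about 11.7°, which is more than the stated 8° of play. I put the rest down to wind-up and measurement error. The lag was already there when the washer was met, so it hardly changes the squeeze.
- **Final state:** After release the spanner stood upright in both camera views. The gripper was open and clear of everything, with force readings near zero. The arm never went near the spare fitting or valve spring, but I did not measure them again.

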